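Move a sample tube from its light stand to the balance

TASK

Weigh the blue-capped sample tube: draw it straight up out of its light free-standing green holder, so that the holder neither tips nor gets dragged or lifted along, and set the tube down upright (not dropped) near the middle of the round steel pan of the balance, then let go. Leave the red-capped tube undisturbed in its own holder.

Things in the scene. Friction and masses are not known exactly. Their poses are not given: they have to be found in the camera images.
- blue_tube: White plastic sample tube with a blue screw cap, flat-bottomed, about 45 g, 93 mm tall: body 26 mm in diameter and 75 mm tall, then the cap, 29 mm in diameter, 18 mm tall. Origin: centre of its underside; z runs up to the cap. At the start it stands loosely (1.5 mm play all round) in blue_stand; the cap and 25 mm of body show above it, so the cap can be gripped from above from any side.
- blue_stand: Light-weight green plastic holder of the blue-capped tube, about 40 g, loose on the table: round sleeve 36 mm in diameter, 55 mm tall, on a foot 54 mm in diameter, 5 mm thick. Socket 29 mm in diameter, 50 mm deep. Origin: centre of the underside; z up along the socket. Two holders like it stand near, 100 mm or more between centres: one with the red-capped tube, one empty.
- pan (a point): Centre of the upper face of the balance's round flat steel pan, 120 mm in diameter, 68 mm above the table. z up. The balance, a white case of 240 x 190 mm and 54 mm tall with a blue front panel, is fixed to the table; its pan does not move. -x of this point's frame points to the front panel.
- red_tube: Bystander: a tube of the same size and shape as blue_tube but with a red cap, standing in a holder of its own. Origin: centre of its underside; z up. Leave it alone.
There are look-alikes about, which are no part of the job. Leave any purple look-alike of the blue_stand alone.

How it is judged:
On the way:
1. the blue-capped tube is held clear above its holder, which still stands in place (z of blue_tube in the frame of blue_stand above 0.057 m and contact force between the fingers and blue_tube above 0.2 N and angle between blue_stand's own z axis and vertical below 0.1 rad and distance of blue_stand from where it was at the start of the episode below 0.025 m), for 0.1 s.
At the end, for the whole second after the job is handed in: The blue-capped tube stands upright (within 7 degrees) and at rest on the balance pan, its centre within 35 mm of the pan's centre, and released; its holder stands upright on the table within 25 mm of where it was; the red-capped tube stands in its holder within 20 mm of where it was (horizontal distance between blue_tube and pan below 0.035 m and z of blue_tube in the frame of pan between -0.006 and 0.006 m and angle between blue_tube's own z axis and vertical below 0.12 rad and linear speed of blue_tube below 0.03 m/s and angle between blue_stand's own z axis and vertical below 0.1 rad and distance of blue_stand from where it was at the start of the episode below 0.025 m and distance of red_tube from where it was at the start of the episode below 0.02 m and angle between red_tube's own z axis and vertical below 0.15 rad); the robot touches nothing.
It fails at once if the blue tube's holder tips by more than 14 degrees (angle between blue_stand's own z axis and vertical above 0.25 rad).
It fails at once if the blue tube's holder is dragged or lifted by more than 25 mm (distance of blue_stand from where it was at the start of the episode above 0.025 m).
It fails at once if the blue-capped tube is dropped (falls free by more than about 13 mm) (linear speed of blue_tube above 0.5 m/s and contact force between the fingers and blue_tube below 0.01 N).
It fails at once if the red-capped tube is moved by more than 20 mm or tipped by more than 14 degrees (distance of red_tube from where it was at the start of the episode above 0.02 m or angle between red_tube's own z axis and vertical above 0.25 rad).
It also fails if it takes over 43 s, if anything falls off the work surface, if the arm or the gripper's body presses on something with over 40 N, if the wrist force passes 120 N, or if a joint passes its speed limit or range.

ROBOT

A 6-joint arm with a two-finger parallel gripper is mounted at the origin on the work surface. World frame = base frame: x ahead of the robot, y to its left, z up, the work surface at z = 0. Lengths are in m, angles in rad, forces in N, time in s.
With the tool pointing down it reaches from about 0.275 to 0.725 m from the base axis. Payload 15.9 kg.
Tool frame: the origin (TCP) lies on the centre line of the jaws, within the pads' length; the fingertips stand robot.tips_ahead ahead of it and the grasp point (between the pads) lies 6 mm ahead of it (robot.tips_ahead is the distance from the TCP to the fingertips, in m); z points along the fingers, y is the line along which they close (so a half turn about z gives the same grasp; the last joint's range is limited). The gripper opens to 85 mm and grips with 20 to 120 N. Pads are 22 mm wide; open, the fingers measure 114 mm over their backs; the gripper's body (76 mm by 85 mm) begins 54 mm behind the grasp point. The pads swing forward as they close: fully open they stand 13 mm farther back than shut.
Start: joints at [-1.348, 0.213, -0.034, 1.323, 0, 1.571], TCP at [0.11, -0.488, 0.232] pointing down, gripper open.
Joint ranges: [-2.98, 2.98], [-0.74, 1.72], [-1.14, 1.35], [-2.1, 2.04], [-1.57, 1.44], [-3.14, 3.14]. Speed limits (rad/s): [1.89, 1.89, 2.39, 2.57, 3.14, 3.14].

INTERFACE

Orientations are given as a unit quaternion [w, x, y, z].
In Python, from cell import robot gives the robot as it stands. The module is installed in compiled form; this text tells all that it offers.
- The arm moves only by the tool carry_out, never from a script. Its argument "deltas" is a list of rows, each an object of numbers: "ax", "ay", "az": the turn, a rotation vector about the tool's x, y, z normalised to -1 to 1, where 1 is 90 degrees; "dx", "dy", "dz": the shift along the tool's x, y, z normalised to -1 to 1, where 1 is 200 mm; "grip": the opening, from 0 (shut) to 1 (fully open). In form: [{"ax": .., "ay": .., "az": .., "dx": .., "dy": .., "dz": .., "grip": ..}, ...]. A call has 1 to 5 rows; each row is the pose to reach, as a shift and turn from the pose commanded when the call began, along the tool's axes at that moment; what a row does not reach only later rows make up. A row lasts 1/12 s, in which the tool goes at most 41.7 mm and 7.16 degrees, less where a joint would pass 70% of its speed; a pose out of reach is approached as far as the arm can. A call with a number of a shift or a turn outside -1 to 1 is refused whole. A call with a gripper value outside its range is refused whole. The fingers move at their own pace and stop on an object; "squeeze" is the grip in N (left out, the last holds). Time passes only in rows, so rows that repeat a pose let the fingers close. It gives the time, the measured TCP pose, the force, the opening and the grip force at its end, in the units of the state.
- robot.sense(): the state, without advancing time (a new reading comes with each control period).
- robot.get_image(name): name is "side" or "top" or "wrist"; returns the picture (420x560x3 uint8, red, green, blue); there is no depth.
- robot.camera_model(name): a dict with "vfov" (degrees; the focal length in pixels is half the picture's height over the tangent of half this angle, whatever the lens; pixels are square), "cx", "cy" (the principal point, pixels), "view" (4x4, takes a point from world to camera coordinates). Camera axes: x right, y up, looking along -z (the intrinsics and any distortion apply to the point x, -y, -z); pixel columns grow to the right and rows downward; lengths in m; the calibration is good to about 2 mm. A picture is of the moment at which its call begins: read the wrist's pose just before it. camera_model takes no time and is no camera call; for the wrist camera it gives the pose at the moment of the call.
- robot.job_done(): hands the job in; it is judged then, once.
The state is a dict: "time": time; "joint_pos": joint angles; "joint_vel": joint speeds; "tau": joint torques, N m; "tool_pos": TCP position; "ee_rot": TCP orientation; "force": force on the tool from outside, world axes, zero at the start; "torque": the same for the moment, N m; "gripper_width": finger opening in m; "gripper_force": force on a finger pad.
Only numpy, scipy, OpenCV 4.12 (cv2) and the standard library are available. Lean on these libraries where they do the work, as an engineer would, in place of code of your own. Each camera call takes 0.05 s, during which the arm holds its last target. There are 200 camera calls.

## Working session

There is one attempt and no reset: what is moved stays moved. The work goes in short steps, Python scripts to look and compute and a tool call to move; the robot and the scene stay as the last step left them, time stands still between calls to the robot, and variables do not carry over. Pictures are saved under pics/ and viewed, at most 10 in all, crops included, and the job is handed in when it is done.

Besides the shell and the picture viewer there is one more tool, called after "Request:" as name([rows], argument=value, ...), one row to a line, values as JSON. carry_out: Moves the arm, as the interface text tells. Scaled input: -1 to 1 covers 200 mm each way for a shift and 90 degrees each way for a turn. Its arguments: {"type":"object","properties":{"deltas":{"type":"array"},"squeeze":{"type":"number"}},"required":["deltas"]}

```bash
mkdir -p pics; cat > h.py <<'E'
import numpy as np, cv2
from cell import robot
def save(n,f):
    im=robot.get_image(n); cv2.imwrite(f'pics/{f}.png',im[:,:,::-1]); return im
E
python3 - <<'E'
from h import *
np.set_printoptions(precision=4,suppress=True)
for n in ("top","side","wrist"):
    m=robot.camera_model(n); print(n,m); np.save(f'pics/{n}_view.npy',m['view']); save(n,n+'0')
t=cv2.imread('pics/top0.png');s=cv2.imread('pics/side0.png')
a=np.hstack([t,s]);cv2.imwrite('pics/ts.png',cv2.resize(a,(800,300),interpolation=cv2.INTER_AREA))
print(robot.sense(),robot.tips_ahead)
E
```

```text
top {'vfov': 56.074413531966975, 'cx': 282.2874533718065, 'cy': 209.74665255335498, 'view': array([[ 0.013 , -0.9997,  0.0184,  0.0069],
       [ 0.9969,  0.0144,  0.077 , -0.5635],
       [-0.0773,  0.0173,  0.9969, -0.7638],
       [ 0.    ,  0.    ,  0.    ,  1.    ]])}
side {'vfov': 43.37919295972469, 'cx': 289.2781170439255, 'cy': 204.34985914230242, 'view': array([[-0.977 , -0.2131, -0.0058,  0.5588],
       [ 0.1429, -0.6746,  0.7242, -0.1125],
       [-0.1582,  0.7067,  0.6896, -1.0208],
       [ 0.    ,  0.    ,  0.    ,  1.    ]])}
wrist {'vfov': 69.01263223161335, 'cx': 280.0722863984512, 'cy': 214.59418717498565, 'view': array([[ 0.2204, -0.9754, -0.0006, -0.5009],
       [ 0.9217,  0.2085, -0.3272,  0.0425],
       [ 0.3193,  0.0716,  0.9449, -0.3802],
       [ 0.    ,  0.    ,  0.    ,  1.    ]])}
{'time': 0.15, 'joint_pos': array([-1.348 ,  0.2132, -0.0348,  1.3235, -0.    ,  1.5708]), 'joint_vel': array([ 0.0015, -0.0012,  0.0021,  0.0002, -0.0013,  0.0005]), 'tau': array([  0.0002, -68.6406,  48.725 ,   0.0131,   0.0001,   0.    ]), 'tool_pos': array([ 0.1104, -0.4874,  0.2313]), 'ee_rot': array([-0.0004,  0.9938,  0.1112, -0.    ]), 'force': array([-0.5874, -0.3385, -0.2399]), 'torque': array([0.0129, 0.008 , 0.0034]), 'gripper_force': 0.0, 'gripper_width': 0.08555198743007841} 0.025
```

View pics/top0.png

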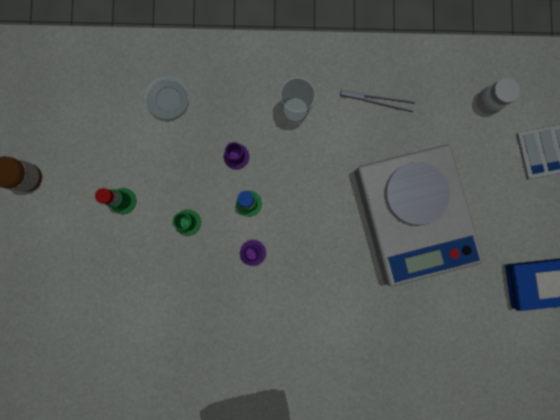

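View pics/side0.png

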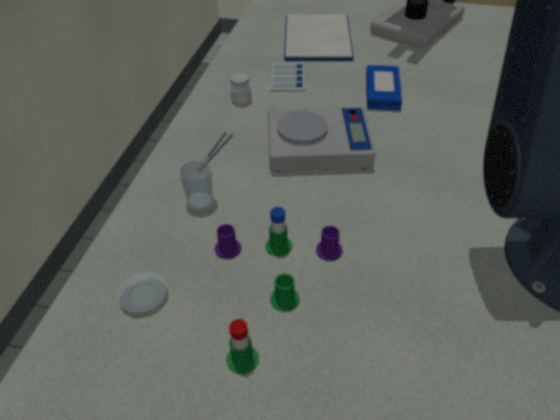

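Top view: blue cap at about (247,200) in a green holder at (249,204). The look-alikes are purple holders at (236,155) and (253,253), the empty green holder at (186,222), and the red-capped tube at (104,196) in its own green holder. The pan is at (418,194). Side view: blue cap (278,215), pan (302,127), red cap (238,329). The target is the blue-capped tube, since no other cap is blue. Next I triangulate it and enlarge a crop.

```bash
cat >> h.py <<'E'
def ray(m,V,uv):
    f=210/np.tan(np.radians(m['vfov']/2)); R=V[:3,:3]; c=-R.T@V[:3,3]
    d=R.T@np.array([(uv[0]-m['cx'])/f,-(uv[1]-m['cy'])/f,-1]); return c,d/np.linalg.norm(d)
def tri(*rs):
    A=sum(np.eye(3)-np.outer(d,d) for c,d in rs); b=sum((np.eye(3)-np.outer(d,d))@c for c,d in rs)
    p=np.linalg.solve(A,b); return p,[np.linalg.norm(np.cross(p-c,d)) for c,d in rs]
def plane(r,z): c,d=r; return c+d*(z-c[2])/d[2]
def blob(im,lo,hi,near,rad=40):
    "largest blob of an HSV range near a pixel: centroid of hull, area, bbox"
    h=cv2.cvtColor(im,cv2.COLOR_BGR2HSV); k=cv2.inRange(h,np.array(lo),np.array(hi))
    w=np.zeros_like(k); cv2.circle(w,tuple(int(v) for v in near),rad,255,-1); k&=w
    cs=cv2.findContours(k,cv2.RETR_EXTERNAL,cv2.CHAIN_APPROX_NONE)[0]
    c=cv2.convexHull(max(cs,key=cv2.contourArea)); M=cv2.moments(c)
    return (M['m10']/M['m00'],M['m01']/M['m00']),M['m00'],cv2.boundingRect(c)
E
python3 - <<'E'
from h import *
np.set_printoptions(precision=4,suppress=True)
T=cv2.imread('pics/top0.png');S=cv2.imread('pics/side0.png')
mt,ms=robot.camera_model('top'),robot.camera_model('side')
vt,vs=mt['view'],ms['view']
B=((100,120,60),(125,255,255));Rd=((0,150,80),(6,255,255))
for n,c,a,b in (('blue',B,(247,200),(278,215)),('red',Rd,(104,196),(238,329))):
    x,y=blob(T,*c,a,18),blob(S,*c,b,18); print(n,x,y)
    print(tri(ray(mt,vt,x[0]),ray(ms,vs,y[0])))
# pan by edges around: bright-ness
for nm,I,p in(('t',T,(418,194)),('s',S,(302,127))):
    h=cv2.cvtColor(I,cv2.COLOR_BGR2HSV); print(nm,h[p[1],p[0]-45:p[0]+46:5].tolist())
cr=lambda I,x,y,r:cv2.resize(I[y-r:y+r,x-r:x+r],(400,400),interpolation=cv2.INTER_CUBIC)
cv2.imwrite('pics/c1.png',np.vstack([np.hstack([cr(T,247,200,30),cr(S,278,230,30)]),])if 0 else np.hstack([cr(T,247,204,60),cr(S,302,160,85)]))
E
```

```text
blue ((245.338768115942, 198.62228260869566), 184.0, (238, 191, 16, 16)) ((277.3823823823824, 214.6166166166166), 166.5, (271, 207, 14, 16))
(array([0.5766, 0.0831, 0.0925]), [np.float64(0.0004725236098158287), np.float64(0.00047252360981579576)])
red ((102.42268041237114, 195.35280641466207), 145.5, (96, 189, 14, 14)) ((237.991789819376, 327.4778325123153), 203.0, (230, 320, 17, 17))
(array([0.5783, 0.3383, 0.0969]), [np.float64(0.0004472481516765581), np.float64(0.0004472481516766025)])
t [[75, 5, 111], [90, 2, 109], [90, 3, 97], [109, 25, 110], [106, 25, 114], [106, 24, 115], [106, 25, 113], [109, 25, 113], [106, 25, 111], [106, 25, 110], [108, 24, 108], [109, 26, 106], [108, 25, 104], [108, 25, 103], [106, 27, 104], [110, 22, 103], [75, 5, 103], [90, 5, 103], [90, 5, 98]]
s [[49, 17, 121], [41, 17, 121], [43, 16, 113], [50, 6, 118], [83, 10, 103], [111, 17, 105], [108, 24, 107], [103, 17, 106], [105, 14, 106], [105, 19, 108], [109, 19, 106], [98, 10, 104], [105, 19, 108], [107, 17, 106], [99, 17, 107], [45, 5, 111], [30, 4, 115], [68, 9, 115], [108, 181, 89]]
```

View pics/c1.png

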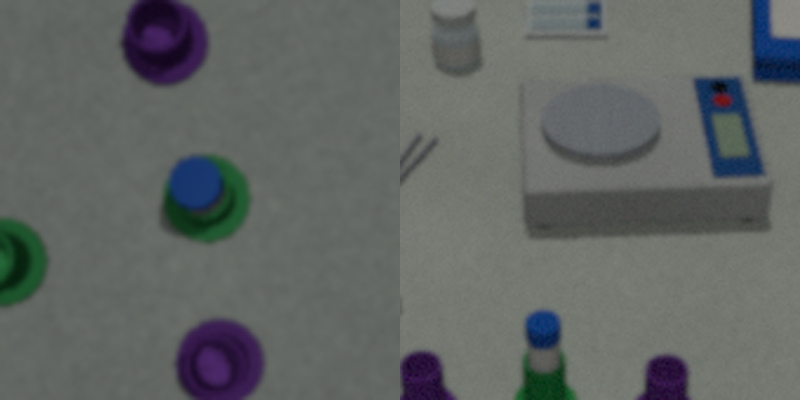

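The crop confirms it: blue cap on the green holder at (247,204) in the top view, triangulated at (0.577, 0.083), cap height about 0.09. Setting out, turning the wrist on the way.

Request:
carry_out([
  {"dx": 0.726,"dy": -0.566,"az": -0.286,"grip": 1},
  {"dx": 0.726,"dy": -0.566,"az": -0.286,"grip": 1},
  {"dx": 0.726,"dy": -0.566,"az": -0.286,"grip": 1},
  {"dx": 0.726,"dy": -0.566,"az": -0.286,"grip": 1},
  {"dx": 0.726,"dy": -0.566,"az": -0.286,"grip": 1},
])

```text
invalid input at $.deltas[0]: expected keys ax, ay, az, dx, dy, dz, grip
```

Request:
carry_out([
  {"ax": 0,"ay": 0,"dz": 0,"dx": 0.726,"dy": -0.566,"az": -0.286,"grip": 1},
  {"ax": 0,"ay": 0,"dz": 0,"dx": 0.726,"dy": -0.566,"az": -0.286,"grip": 1},
  {"ax": 0,"ay": 0,"dz": 0,"dx": 0.726,"dy": -0.566,"az": -0.286,"grip": 1},
  {"ax": 0,"ay": 0,"dz": 0,"dx": 0.726,"dy": -0.566,"az": -0.286,"grip": 1},
  {"ax": 0,"ay": 0,"dz": 0,"dx": 0.726,"dy": -0.566,"az": -0.286,"grip": 1},
])

```text
time: 0.57
tool_pos: [0.2287, -0.3419, 0.2316]
ee_rot: [-0.0, 0.943, 0.333, 0.0]
force: [-0.4, -1.0, 0.3]
gripper_width: 0.0852
gripper_force: 0.0
```

Request:
carry_out([
  {"ax": 0,"ay": 0,"dz": 0,"dx": 0.9,"dy": -0.195,"az": -0.286,"grip": 1},
  {"ax": 0,"ay": 0,"dz": 0,"dx": 0.9,"dy": -0.195,"az": -0.286,"grip": 1},
  {"ax": 0,"ay": 0,"dz": 0,"dx": 0.9,"dy": -0.195,"az": -0.286,"grip": 1},
  {"ax": 0,"ay": 0,"dz": 0,"dx": 0.9,"dy": -0.195,"az": -0.286,"grip": 1},
  {"ax": 0,"ay": 0,"dz": 0,"dx": 0.9,"dy": -0.195,"az": -0.286,"grip": 1},
])

```text
time: 0.98
tool_pos: [0.3455, -0.1993, 0.2316]
ee_rot: [-0.0, 0.845, 0.535, 0.0]
force: [-0.7, -0.3, -0.2]
gripper_width: 0.0854
gripper_force: 0.0
```

Request:
carry_out([
  {"ax": 0,"ay": 0,"dz": 0,"dx": 0.895,"dy": 0.216,"az": -0.286,"grip": 1},
  {"ax": 0,"ay": 0,"dz": 0,"dx": 0.895,"dy": 0.216,"az": -0.286,"grip": 1},
  {"ax": 0,"ay": 0,"dz": 0,"dx": 0.895,"dy": 0.216,"az": -0.286,"grip": 1},
  {"ax": 0,"ay": 0,"dz": 0,"dx": 0.895,"dy": 0.216,"az": -0.286,"grip": 1},
  {"ax": 0,"ay": 0,"dz": 0,"dx": 0.895,"dy": 0.216,"az": -0.286,"grip": 1},
])

```text
time: 1.4
tool_pos: [0.4624, -0.0566, 0.2312]
ee_rot: [-0.0, 0.704, 0.71, 0.0]
force: [-0.5, -1.5, -0.3]
gripper_width: 0.0854
gripper_force: 0.0
```

Request:
carry_out([
  {"ax": 0,"ay": 0,"dz": 0,"dx": 0.69,"dy": 0.57,"az": 0,"grip": 1},
  {"ax": 0,"ay": 0,"dz": 0,"dx": 0.69,"dy": 0.57,"az": 0,"grip": 1},
  {"ax": 0,"ay": 0,"dz": 0,"dx": 0.69,"dy": 0.57,"az": 0,"grip": 1},
  {"ax": 0,"ay": 0,"dz": 0,"dx": 0.69,"dy": 0.57,"az": 0,"grip": 1},
  {"ax": 0,"ay": 0,"dz": 0,"dx": 0.69,"dy": 0.57,"az": 0,"grip": 1},
])

```text
time: 1.82
tool_pos: [0.5765, 0.082, 0.2304]
ee_rot: [-0.001, 0.706, 0.708, 0.0]
force: [1.6, -0.3, -0.5]
gripper_width: 0.0855
gripper_force: 0.0
```

```bash
python3 - <<'E'
from h import *
np.set_printoptions(precision=4,suppress=True)
s=robot.sense();m=robot.camera_model('wrist');save('wrist','w1')
np.savez('pics/w1.npz',V=m['view']);print(s['tool_pos'],s['ee_rot'],s['joint_pos'],s['joint_vel'])
W=cv2.imread('pics/w1.png')
b=blob(W,(100,120,60),(125,255,255),(280,210),250);print(b,plane(ray(m,m['view'],b[0]),.0925))
# pan, from the starting pictures
P=[]
for nm,p,r in(('top',(418,194),55),('side',(302,127),40)):
    I=cv2.GaussianBlur(cv2.imread(f'pics/{nm}0.png'),(5,5),0); mm=robot.camera_model(nm)
    x=blob(I,(95,12,85),(120,60,140),p,r);print(nm,x);P.append(ray(mm,mm['view'],x[0]));print(plane(P[-1],.068))
print('pan',tri(*P))
E
```

```text
[0.5765 0.082  0.2304] [-0.0005  0.7062  0.708   0.    ] [0.1409 0.3883 0.2013 1.3843 0.0008 1.7091] [ 0.1231  0.1891  0.2697  0.1047 -0.0152  0.1143]
((281.54545454545456, 204.1124807395994), 649.0, (267, 190, 30, 29)) [0.5776 0.0789 0.0925]
top ((417.90247311827954, 193.02161290322582), 3100.0, (387, 162, 63, 64))
[ 0.5952 -0.2408  0.068 ]
side ((301.8144375553587, 125.76852671981104), 1129.0, (277, 111, 50, 30))
[ 0.5941 -0.2412  0.068 ]
pan (array([ 0.5946, -0.2407,  0.0684]), [np.float64(0.0005671276651948696), np.float64(0.0005671276651948064)])
```

View pics/w1.png

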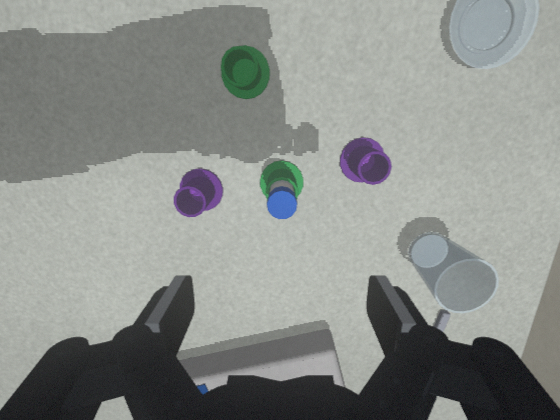

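The wrist view shows the blue cap at (281,204) on its green holder, centred between the jaws, with purple holders at (190,195) and (365,160) and the balance at the bottom. I go down part way, settle and look once more.

Request:
carry_out([
  {"ax": 0,"ay": 0,"dz": 0.3,"dx": 0,"dy": 0,"az": 0,"grip": 1},
  {"ax": 0,"ay": 0,"dz": 0.3,"dx": 0,"dy": 0,"az": 0,"grip": 1},
  {"ax": 0,"ay": 0,"dz": 0.3,"dx": 0,"dy": 0,"az": 0,"grip": 1},
  {"ax": 0,"ay": 0,"dz": 0.3,"dx": 0,"dy": 0,"az": 0,"grip": 1},
  {"ax": 0,"ay": 0,"dz": 0.3,"dx": 0,"dy": 0,"az": 0,"grip": 1},
])

```text
time: 2.28
tool_pos: [0.5749, 0.0777, 0.1732]
ee_rot: [0.0, 0.707, 0.707, 0.001]
force: [0.5, -0.8, 0.3]
gripper_width: 0.0854
gripper_force: 0.0
```

```bash
python3 - <<'E'
from h import *
np.set_printoptions(precision=4,suppress=True)
s=robot.sense();m=robot.camera_model('wrist');save('wrist','w2')
print(s['tool_pos'],s['ee_rot'],abs(s['joint_vel']).max())
W=cv2.imread('pics/w2.png')
b=blob(W,(100,120,60),(125,255,255),(280,200),90);r=ray(m,m['view'],b[0]);print(b,plane(r,.0925))
b1=blob(cv2.imread('pics/w1.png'),(100,120,60),(125,255,255),(280,200),90)
print('two wrist views',tri(ray(m,np.load('pics/w1.npz')['V'],b1[0]),r))
E
```

```text
[0.5749 0.0777 0.1732] [0.0005 0.7073 0.7069 0.0006] 0.013371060351967171
((283.83663833805474, 219.45357255272268), 1059.0, (266, 199, 37, 40)) [0.5776 0.0797 0.0925]
two wrist views (array([0.5777, 0.0746, 0.0785]), [np.float64(9.370903169453675e-05), np.float64(9.370903169467346e-05)])
```

Request:
carry_out([
  {"ax": 0,"ay": 0,"dz": 0.1,"dx": 0.016,"dy": 0.011,"az": 0,"grip": 1},
  {"ax": 0,"ay": 0,"dz": 0.2,"dx": 0.016,"dy": 0.011,"az": 0,"grip": 1},
  {"ax": 0,"ay": 0,"dz": 0.3,"dx": 0.016,"dy": 0.011,"az": 0,"grip": 0.8},
  {"ax": 0,"ay": 0,"dz": 0.39,"dx": 0.016,"dy": 0.011,"az": 0,"grip": 0.7},
  {"ax": 0,"ay": 0,"dz": 0.39,"dx": 0.016,"dy": 0.011,"az": 0,"grip": 0.6},
], squeeze=20)

```text
time: 2.75
tool_pos: [0.5756, 0.0808, 0.0919]
ee_rot: [-0.001, 0.707, 0.707, -0.001]
force: [0.1, 0.1, -0.5]
gripper_width: 0.0522
gripper_force: 0.0
```

```bash
python3 - <<'E'
from h import *
np.set_printoptions(precision=4,suppress=True)
s=robot.sense();m=robot.camera_model('wrist');save('wrist','w3')
print(s['tool_pos'],s['gripper_width'],s['force'],abs(s['joint_vel']).max())
E
```

```text
[0.5756 0.0808 0.0919] 0.05215963090988343 [ 0.1321  0.0597 -0.4514] 0.07779891268918539
```

View pics/w3.png

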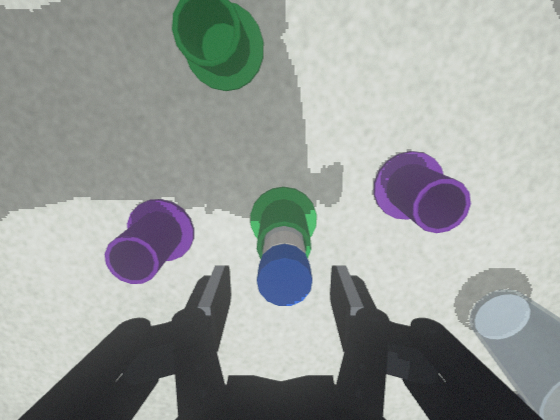

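The wrist view shows the cap at (285,275) between the finger pads (230 and 332), about 1.5 mm toward +x. I centre on it and close gently.

Request:
carry_out([
  {"ax": 0,"ay": 0,"dz": -0.01,"dx": 0,"dy": 0.008,"az": 0,"grip": 0.55},
  {"ax": 0,"ay": 0,"dz": -0.01,"dx": 0,"dy": 0.008,"az": 0,"grip": 0.45},
  {"ax": 0,"ay": 0,"dz": -0.01,"dx": 0,"dy": 0.008,"az": 0,"grip": 0.38},
  {"ax": 0,"ay": 0,"dz": -0.01,"dx": 0,"dy": 0.008,"az": 0,"grip": 0.3},
  {"ax": 0,"ay": 0,"dz": -0.01,"dx": 0,"dy": 0.008,"az": 0,"grip": 0.2},
], squeeze=20)

```text
time: 3.22
tool_pos: [0.5809, 0.0814, 0.0993]
ee_rot: [0.002, 0.707, 0.707, 0.003]
force: [-3.0, -0.3, 27.9]
gripper_width: 0.0175
gripper_force: 13.2
```

Request:
carry_out([
  {"ax": 0,"ay": 0,"dz": 0,"dx": 0,"dy": 0,"az": 0,"grip": 0.1},
  {"ax": 0,"ay": 0,"dz": 0,"dx": 0,"dy": 0,"az": 0,"grip": 0.1},
  {"ax": 0,"ay": 0,"dz": 0,"dx": 0,"dy": 0,"az": 0,"grip": 0.1},
])

```text
time: 3.47
tool_pos: [0.5805, 0.0814, 0.0992]
ee_rot: [0.002, 0.707, 0.707, 0.003]
force: [-4.2, 0.0, 32.3]
gripper_width: 0.0126
gripper_force: 28.0
```

```bash
python3 - <<'E'
from h import *
save('wrist','w4');T=save('top','t4');S=save('side','s4')
W=cv2.imread('pics/w4.png');S=cv2.imread('pics/s4.png')
cv2.imwrite('pics/c4.png',np.hstack([cv2.resize(W,(400,300)),cv2.resize(S[160:280,200:360],(400,300),interpolation=cv2.INTER_CUBIC)]))
E
```

```text
(no output)
```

View pics/c4.png

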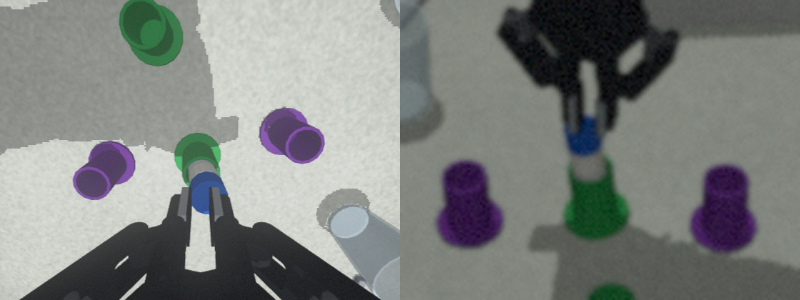

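The fingers are at 12.6 mm opening with 32 N upward, and the side crop shows the tips overlapping the upper part of the cap at (585,130). They seem to rest on top of the cap instead of beside it. I raise a little and check.

Request:
carry_out([
  {"ax": 0,"ay": 0,"dz": -0.02,"dx": 0,"dy": 0,"az": 0,"grip": 0.15},
  {"ax": 0,"ay": 0,"dz": -0.04,"dx": 0,"dy": 0,"az": 0,"grip": 0.15},
  {"ax": 0,"ay": 0,"dz": -0.06,"dx": 0,"dy": 0,"az": 0,"grip": 0.15},
  {"ax": 0,"ay": 0,"dz": -0.06,"dx": 0,"dy": 0,"az": 0,"grip": 0.15},
])

```text
time: 3.95
tool_pos: [0.5786, 0.0811, 0.1086]
ee_rot: [0.0, 0.707, 0.707, 0.0]
force: [0.0, -0.4, -0.2]
gripper_width: 0.0128
gripper_force: 0.0
```

```bash
python3 - <<'E'
from h import *
np.set_printoptions(precision=4,suppress=True)
s=robot.sense();print({k:s[k] for k in('tool_pos','ee_rot','force','gripper_width','gripper_force','joint_pos')})
mw=robot.camera_model('wrist');save('wrist','w5');save('top','t5');save('side','s5')
mt,ms=robot.camera_model('top'),robot.camera_model('side')
W,T,S=[cv2.imread(f'pics/{n}5.png') for n in 'wts']
B=((100,120,60),(125,255,255));G=((55,120,30),(80,255,255))
w=blob(W,*B,(280,270),120);sd=blob(S,*B,(278,215),20);print(w,sd,tri(ray(mw,mw['view'],w[0]),ray(ms,ms['view'],sd[0])))
def proj(m,p):
    q=m['view'][:3,:3]@p+m['view'][:3,3];f=210/np.tan(np.radians(m['vfov']/2));return (m['cx']+f*q[0]/-q[2],m['cy']-f*q[1]/-q[2])
from scipy.spatial.transform import Rotation as R
z=R.from_quat(s['ee_rot'],scalar_first=True).as_matrix()[:,2]
for I,m,c in((W,mw,(0,0,255)),(S,ms,(0,0,255))):
    for L in(0,.006,.025):
        u=proj(m,s['tool_pos']+L*z);print(L,u);cv2.circle(I,tuple(int(round(v)) for v in u),1 if I is S else 3,(0,0,255) if L>.02 else (0,255,255),-1)
cv2.imwrite('pics/c5.png',np.hstack([cv2.resize(W,(400,300)),cv2.resize(S[160:280,200:360],(400,300),interpolation=cv2.INTER_CUBIC)]))
E
```

```text
{'tool_pos': array([0.5786, 0.0811, 0.1086]), 'ee_rot': array([0.0003, 0.7072, 0.707 , 0.0004]), 'force': array([ 0.0263, -0.3973, -0.155 ]), 'gripper_width': 0.0128492521007822, 'gripper_force': 0.0, 'joint_pos': array([ 0.1393,  0.4332, -0.0426,  1.094 , -0.    ,  1.7104])}
((281.3602972949615, 260.9314665975283), 1928.5, (258, 235, 48, 55)) ((276.2939890710382, 214.62513661202186), 152.5, (270, 207, 14, 16)) (array([0.5792, 0.079 , 0.0881]), [np.float64(0.00013532704367180698), np.float64(0.00013532704367158805)])
0 (np.float64(280.69500767472397), np.float64(275.5098434796093))
0.006 (np.float64(280.66808849976337), np.float64(269.8360360158514))
0.025 (np.float64(280.5937414712377), np.float64(254.1657665527301))
0 (np.float64(276.15267493107757), np.float64(207.58039786340748))
0.006 (np.float64(276.22286855319857), np.float64(209.89753302384673))
0.025 (np.float64(276.44130584560577), np.float64(217.10828401936317))
```

View pics/c5.png

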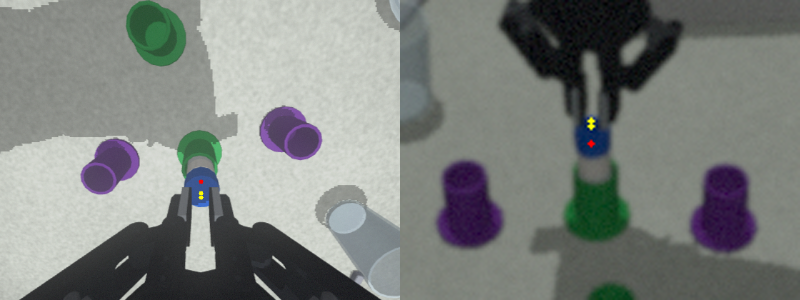

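In the side crop the real tips end at y≈120, level with the projected TCP (yellow). The projected "25 mm ahead" point (red) is lower. Contact at TCP 0.099 against a cap top at 0.098 says the same, so the tips sit about at the reported TCP. The cap and holder are still upright and centred. I open and go about 34 mm lower.

Request:
carry_out([
  {"ax": 0,"ay": 0,"dz": 0,"dx": 0,"dy": 0,"az": 0,"grip": 0.7},
  {"ax": 0,"ay": 0,"dz": 0,"dx": 0,"dy": 0,"az": 0,"grip": 0.7},
  {"ax": 0,"ay": 0,"dz": 0,"dx": 0,"dy": 0,"az": 0,"grip": 0.7},
  {"ax": 0,"ay": 0,"dz": 0,"dx": 0,"dy": 0,"az": 0,"grip": 0.7},
  {"ax": 0,"ay": 0,"dz": 0,"dx": 0,"dy": 0,"az": 0,"grip": 0.7},
])

```text
time: 4.52
tool_pos: [0.5782, 0.0811, 0.1075]
ee_rot: [-0.0, 0.707, 0.707, -0.0]
force: [0.1, -0.3, 1.3]
gripper_width: 0.0597
gripper_force: 0.0
```

Request:
carry_out([
  {"ax": 0,"ay": 0,"dz": 0.04,"dx": 0,"dy": 0,"az": 0,"grip": 0.7},
  {"ax": 0,"ay": 0,"dz": 0.08,"dx": 0,"dy": 0,"az": 0,"grip": 0.7},
  {"ax": 0,"ay": 0,"dz": 0.12,"dx": 0,"dy": 0,"az": 0,"grip": 0.7},
  {"ax": 0,"ay": 0,"dz": 0.17,"dx": 0,"dy": 0,"az": 0,"grip": 0.7},
  {"ax": 0,"ay": 0,"dz": 0.17,"dx": 0,"dy": 0,"az": 0,"grip": 0.7},
])

```text
time: 4.93
tool_pos: [0.5768, 0.0809, 0.071]
ee_rot: [-0.001, 0.707, 0.707, -0.001]
force: [0.1, 0.1, -1.6]
gripper_width: 0.06
gripper_force: 0.0
```

```bash
python3 - <<'E'
from h import *
np.set_printoptions(precision=4,suppress=True)
s=robot.sense();print({k:s[k] for k in('tool_pos','force','gripper_width')})
save('wrist','w6');save('side','s6')
W,S=[cv2.imread(f'pics/{n}6.png') for n in 'ws']
cv2.imwrite('pics/c6.png',np.hstack([cv2.resize(W,(400,300)),cv2.resize(S[160:280,200:360],(400,300),interpolation=cv2.INTER_CUBIC)]))
E
```

```text
{'tool_pos': array([0.5768, 0.0809, 0.071 ]), 'force': array([ 0.0715,  0.0989, -1.5846]), 'gripper_width': 0.05997664698749325}
```

View pics/c6.png

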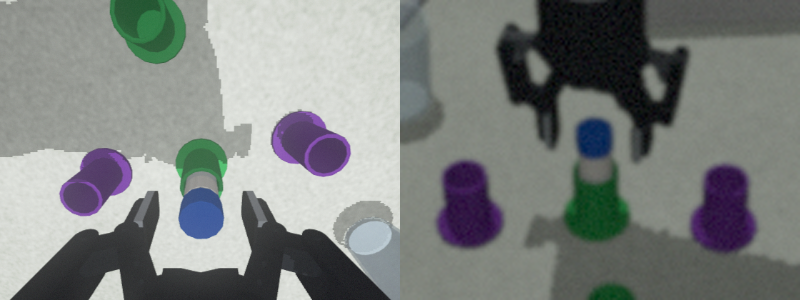

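The pads now flank the cap: wrist view cap at x=201 between inner edges 158 and 243, and side view cap at (594,137) between the tips. I close.

Request:
carry_out([
  {"ax": 0,"ay": 0,"dz": 0,"dx": 0,"dy": 0,"az": 0,"grip": 0.55},
  {"ax": 0,"ay": 0,"dz": 0,"dx": 0,"dy": 0,"az": 0,"grip": 0.48},
  {"ax": 0,"ay": 0,"dz": 0,"dx": 0,"dy": 0,"az": 0,"grip": 0.42},
  {"ax": 0,"ay": 0,"dz": 0,"dx": 0,"dy": 0,"az": 0,"grip": 0.36},
  {"ax": 0,"ay": 0,"dz": 0,"dx": 0,"dy": 0,"az": 0,"grip": 0.3},
], squeeze=20)

```text
time: 5.45
tool_pos: [0.5784, 0.0811, 0.074]
ee_rot: [0.0, 0.707, 0.707, 0.0]
force: [-0.2, -0.1, 2.8]
gripper_width: 0.0284
gripper_force: 19.5
```

Request:
carry_out([
  {"ax": 0,"ay": 0,"dz": 0,"dx": 0,"dy": 0,"az": 0,"grip": 0.2},
  {"ax": 0,"ay": 0,"dz": 0,"dx": 0,"dy": 0,"az": 0,"grip": 0.2},
  {"ax": 0,"ay": 0,"dz": 0,"dx": 0,"dy": 0,"az": 0,"grip": 0.2},
])

```text
time: 5.7
tool_pos: [0.5784, 0.0811, 0.0739]
ee_rot: [0.0, 0.707, 0.707, 0.0]
force: [-1.0, -0.5, 6.0]
gripper_width: 0.0282
gripper_force: 19.7
```

Gripped at 28 mm, matching the 29 mm cap. I lift slowly, then check.

Request:
carry_out([
  {"ax": 0,"ay": 0,"dz": -0.02,"dx": 0,"dy": 0,"az": 0,"grip": 0.2},
  {"ax": 0,"ay": 0,"dz": -0.05,"dx": 0,"dy": 0,"az": 0,"grip": 0.2},
  {"ax": 0,"ay": 0,"dz": -0.08,"dx": 0,"dy": 0,"az": 0,"grip": 0.2},
  {"ax": 0,"ay": 0,"dz": -0.11,"dx": 0,"dy": 0,"az": 0,"grip": 0.2},
  {"ax": 0,"ay": 0,"dz": -0.11,"dx": 0,"dy": 0,"az": 0,"grip": 0.2},
], squeeze=25)

```text
time: 6.12
tool_pos: [0.5789, 0.0811, 0.0972]
ee_rot: [0.001, 0.707, 0.707, 0.001]
force: [0.1, 0.1, 0.7]
gripper_width: 0.0275
gripper_force: 24.7
```

```bash
python3 - <<'E'
from h import *
np.set_printoptions(precision=4,suppress=True)
s=robot.sense();print({k:s[k] for k in('tool_pos','force','gripper_width','gripper_force')})
save('side','s7');S=cv2.imread('pics/s7.png');S0=cv2.imread('pics/side0.png')
for I in(S0,S): print(blob(I,(55,120,30),(80,255,255),(278,238),30),blob(I,(100,120,60),(125,255,255),(278,210),25))
cv2.imwrite('pics/c7.png',np.hstack([cv2.resize(i[160:280,200:360],(400,300),interpolation=cv2.INTER_CUBIC) for i in(S0,S)]))
E
```

```text
{'tool_pos': array([0.5789, 0.0811, 0.0972]), 'force': array([0.1125, 0.0763, 0.7137]), 'gripper_width': 0.027532256206141522, 'gripper_force': 24.675987660884857}
((277.8399323181049, 242.5543147208122), 492.5, (266, 229, 25, 27)) ((277.3823823823824, 214.6166166166166), 166.5, (271, 207, 14, 16))
((278.09322325421397, 242.78844169246645), 484.5, (266, 230, 25, 26)) ((275.8057259713701, 205.81083844580775), 163.0, (269, 199, 14, 15))
```

View pics/c7.png

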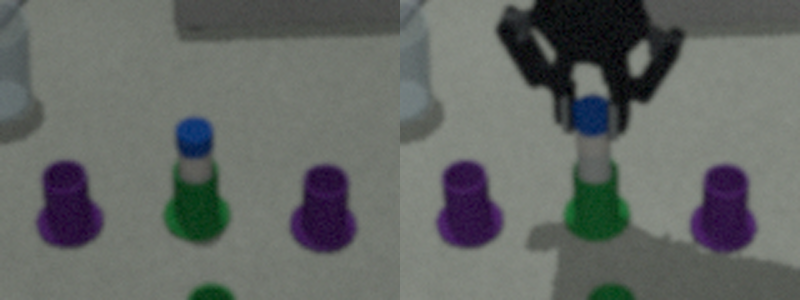

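The tube rises with the jaws (cap row 214.6→205.8). The holder stays put (centroid moved under 0.4 px). I continue straight up.

Request:
carry_out([
  {"ax": 0,"ay": 0,"dz": -0.05,"dx": 0,"dy": 0,"az": 0,"grip": 0.2},
  {"ax": 0,"ay": 0,"dz": -0.1,"dx": 0,"dy": 0,"az": 0,"grip": 0.2},
  {"ax": 0,"ay": 0,"dz": -0.16,"dx": 0,"dy": 0,"az": 0,"grip": 0.2},
  {"ax": 0,"ay": 0,"dz": -0.22,"dx": 0,"dy": 0,"az": 0,"grip": 0.2},
  {"ax": 0,"ay": 0,"dz": -0.28,"dx": 0,"dy": 0,"az": 0,"grip": 0.2},
])

```text
time: 6.58
tool_pos: [0.5783, 0.0811, 0.1531]
ee_rot: [0.0, 0.707, 0.707, 0.0]
force: [0.6, -0.7, -0.1]
gripper_width: 0.028
gripper_force: 24.7
```

Request:
carry_out([
  {"ax": 0,"ay": 0,"dz": -0.1,"dx": 0,"dy": 0,"az": 0,"grip": 0.2},
  {"ax": 0,"ay": 0,"dz": -0.2,"dx": 0,"dy": 0,"az": 0,"grip": 0.2},
  {"ax": 0,"ay": 0,"dz": -0.25,"dx": 0,"dy": 0,"az": 0,"grip": 0.2},
  {"ax": 0,"ay": 0,"dz": -0.25,"dx": 0,"dy": 0,"az": 0,"grip": 0.2},
  {"ax": 0,"ay": 0,"dz": -0.25,"dx": 0,"dy": 0,"az": 0,"grip": 0.2},
])

```text
time: 7.0
tool_pos: [0.5784, 0.0811, 0.2017]
ee_rot: [0.0, 0.707, 0.707, 0.0]
force: [-0.3, -0.2, -1.2]
gripper_width: 0.0282
gripper_force: 24.7
```

```bash
python3 - <<'E'
from h import *
np.set_printoptions(precision=4,suppress=True)
s=robot.sense();print({k:s[k] for k in('tool_pos','ee_rot','force','gripper_width')})
save('side','s8');S=cv2.imread('pics/s8.png')
print(blob(S,(55,120,30),(80,255,255),(278,238),30),blob(S,(100,120,60),(125,255,255),(275,180),40))
E
```

```text
{'tool_pos': array([0.5784, 0.0811, 0.2017]), 'ee_rot': array([0.0002, 0.7072, 0.707 , 0.0003]), 'force': array([-0.2735, -0.1557, -1.2122]), 'gripper_width': 0.028200596648697698}
((278.4546710889994, 239.60503040353782), 603.0, (267, 222, 25, 34)) ((274.87932489451475, 161.78227848101267), 197.5, (268, 154, 15, 17))
```

Request:
carry_out([
  {"ax": 0,"ay": 0,"dz": 0,"dx": -0.08,"dy": 0.01,"az": 0,"grip": 0.2},
  {"ax": 0,"ay": 0,"dz": 0,"dx": -0.2,"dy": 0.02,"az": 0,"grip": 0.2},
  {"ax": 0,"ay": 0,"dz": 0,"dx": -0.35,"dy": 0.04,"az": 0,"grip": 0.2},
  {"ax": 0,"ay": 0,"dz": 0,"dx": -0.5,"dy": 0.04,"az": 0,"grip": 0.2},
  {"ax": 0,"ay": 0,"dz": 0,"dx": -0.65,"dy": 0.04,"az": 0,"grip": 0.2},
])

```text
time: 7.47
tool_pos: [0.5855, -0.0501, 0.2001]
ee_rot: [-0.001, 0.707, 0.707, -0.001]
force: [0.3, 0.8, -0.5]
gripper_width: 0.0281
gripper_force: 24.7
```

Request:
carry_out([
  {"ax": 0,"ay": 0,"dz": 0,"dx": -0.15,"dy": 0.01,"az": 0,"grip": 0.2},
  {"ax": 0,"ay": 0,"dz": 0,"dx": -0.3,"dy": 0.02,"az": 0,"grip": 0.2},
  {"ax": 0,"ay": 0,"dz": 0,"dx": -0.45,"dy": 0.04,"az": 0,"grip": 0.2},
  {"ax": 0,"ay": 0,"dz": 0,"dx": -0.6,"dy": 0.04,"az": 0,"grip": 0.2},
  {"ax": 0,"ay": 0,"dz": 0,"dx": -0.7,"dy": 0.04,"az": 0,"grip": 0.2},
])

```text
time: 7.88
tool_pos: [0.5933, -0.1913, 0.1999]
ee_rot: [-0.001, 0.708, 0.707, -0.001]
force: [0.3, 0.4, -0.5]
gripper_width: 0.028
gripper_force: 24.8
```

Request:
carry_out([
  {"ax": 0,"ay": 0,"dz": 0,"dx": -0.1,"dy": 0,"az": 0,"grip": 0.2},
  {"ax": 0,"ay": 0,"dz": 0,"dx": -0.18,"dy": 0,"az": 0,"grip": 0.2},
  {"ax": 0,"ay": 0,"dz": 0,"dx": -0.24,"dy": 0,"az": 0,"grip": 0.2},
  {"ax": 0,"ay": 0,"dz": 0,"dx": -0.24,"dy": 0,"az": 0,"grip": 0.2},
  {"ax": 0,"ay": 0,"dz": 0,"dx": -0.24,"dy": 0,"az": 0,"grip": 0.2},
])

```text
time: 8.3
tool_pos: [0.5939, -0.2369, 0.201]
ee_rot: [-0.0, 0.707, 0.707, -0.0]
force: [1.1, 0.3, -0.1]
gripper_width: 0.0278
gripper_force: 24.8
```

```bash
python3 - <<'E'
from h import *
np.set_printoptions(precision=4,suppress=True)
s=robot.sense();print({k:s[k] for k in('tool_pos','ee_rot','force','gripper_width','gripper_force')},abs(s['joint_vel']).max())
save('side','s9');save('wrist','w9');mw,ms=robot.camera_model('wrist'),robot.camera_model('side')
S,W=cv2.imread('pics/s9.png'),cv2.imread('pics/w9.png')
a=blob(S,(100,120,60),(125,255,255),(300,70),40);b=blob(W,(100,120,60),(125,255,255),(280,270),100)
print(a,b,tri(ray(ms,ms['view'],a[0]),ray(mw,mw['view'],b[0])))
E
```

```text
{'tool_pos': array([ 0.5939, -0.2369,  0.201 ]), 'ee_rot': array([-0.0004,  0.7074,  0.7068, -0.0001]), 'force': array([ 1.0645,  0.2771, -0.1422]), 'gripper_width': 0.027752235620324868, 'gripper_force': 24.753696620464325} 0.02248031224843514
((302.4366812227074, 69.40029112081514), 114.5, (297, 64, 12, 12)) ((280.04410529955055, 295.0589223094779), 3374.5, (249, 260, 63, 70)) (array([ 0.5938, -0.2379,  0.2167]), [np.float64(8.014661487538321e-05), np.float64(8.014661487515473e-05)])
```

Tube measured at (0.594, -0.238), 3 mm from the pan centre. Expected touchdown is at TCP z≈0.137. I lower to about 7 mm above that.

Request:
carry_out([
  {"ax": 0,"ay": 0,"dz": 0.08,"dx": -0.01,"dy": 0,"az": 0,"grip": 0.2},
  {"ax": 0,"ay": 0,"dz": 0.16,"dx": -0.01,"dy": 0,"az": 0,"grip": 0.2},
  {"ax": 0,"ay": 0,"dz": 0.23,"dx": -0.01,"dy": 0,"az": 0,"grip": 0.2},
  {"ax": 0,"ay": 0,"dz": 0.28,"dx": -0.01,"dy": 0,"az": 0,"grip": 0.2},
  {"ax": 0,"ay": 0,"dz": 0.28,"dx": -0.01,"dy": 0,"az": 0,"grip": 0.2},
])

```text
time: 8.82
tool_pos: [0.5933, -0.2378, 0.1436]
ee_rot: [-0.001, 0.707, 0.707, -0.001]
force: [-0.1, 0.1, -0.3]
gripper_width: 0.0279
gripper_force: 24.8
```

Request:
carry_out([
  {"ax": 0,"ay": 0,"dz": 0.01,"dx": 0,"dy": 0,"az": 0,"grip": 0.2},
  {"ax": 0,"ay": 0,"dz": 0.015,"dx": 0,"dy": 0,"az": 0,"grip": 0.2},
  {"ax": 0,"ay": 0,"dz": 0.02,"dx": 0,"dy": 0,"az": 0,"grip": 0.2},
  {"ax": 0,"ay": 0,"dz": 0.02,"dx": 0,"dy": 0,"az": 0,"grip": 0.2},
  {"ax": 0,"ay": 0,"dz": 0.02,"dx": 0,"dy": 0,"az": 0,"grip": 0.2},
])

```text
time: 9.23
tool_pos: [0.5943, -0.239, 0.1421]
ee_rot: [0.0, 0.707, 0.707, 0.0]
force: [0.5, -0.7, -1.7]
gripper_width: 0.0281
gripper_force: 24.8
```

No contact yet; I go down in fine steps.

Request:
carry_out([
  {"ax": 0,"ay": 0,"dz": 0.01,"dx": 0,"dy": 0,"az": 0,"grip": 0.2},
  {"ax": 0,"ay": 0,"dz": 0.01,"dx": 0,"dy": 0,"az": 0,"grip": 0.2},
  {"ax": 0,"ay": 0,"dz": 0.01,"dx": 0,"dy": 0,"az": 0,"grip": 0.2},
])

```text
time: 9.48
tool_pos: [0.594, -0.2389, 0.1395]
ee_rot: [-0.0, 0.707, 0.707, -0.0]
force: [-0.3, -0.0, -1.4]
gripper_width: 0.0283
gripper_force: 24.8
```

Request:
carry_out([
  {"ax": 0,"ay": 0,"dz": 0.007,"dx": 0,"dy": 0,"az": 0,"grip": 0.2},
  {"ax": 0,"ay": 0,"dz": 0.007,"dx": 0,"dy": 0,"az": 0,"grip": 0.2},
  {"ax": 0,"ay": 0,"dz": 0.007,"dx": 0,"dy": 0,"az": 0,"grip": 0.2},
])

```text
time: 9.73
tool_pos: [0.5941, -0.2389, 0.1381]
ee_rot: [-0.0, 0.707, 0.707, -0.0]
force: [-0.4, -0.4, -0.9]
gripper_width: 0.028
gripper_force: 24.8
```

Request:
carry_out([
  {"ax": 0,"ay": 0,"dz": 0.006,"dx": 0,"dy": 0,"az": 0,"grip": 0.2},
  {"ax": 0,"ay": 0,"dz": 0.006,"dx": 0,"dy": 0,"az": 0,"grip": 0.2},
  {"ax": 0,"ay": 0,"dz": 0.006,"dx": 0,"dy": 0,"az": 0,"grip": 0.2},
])

```text
time: 9.98
tool_pos: [0.5942, -0.239, 0.1371]
ee_rot: [0.0, 0.707, 0.707, 0.0]
force: [1.2, 0.2, 0.6]
gripper_width: 0.0281
gripper_force: 24.8
```

Request:
carry_out([
  {"ax": 0,"ay": 0,"dz": 0.006,"dx": 0,"dy": 0,"az": 0,"grip": 0.2},
  {"ax": 0,"ay": 0,"dz": 0.006,"dx": 0,"dy": 0,"az": 0,"grip": 0.2},
  {"ax": 0,"ay": 0,"dz": 0.006,"dx": 0,"dy": 0,"az": 0,"grip": 0.2},
])

```text
time: 10.23
tool_pos: [0.5945, -0.2392, 0.1369]
ee_rot: [0.001, 0.707, 0.707, 0.0]
force: [-1.8, 0.1, 11.3]
gripper_width: 0.0279
gripper_force: 25.8
```

Contact: 11 N at TCP 0.137, as predicted. I relieve the pressure by 1 mm and open.

Request:
carry_out([
  {"ax": 0,"ay": 0,"dz": -0.004,"dx": 0,"dy": 0,"az": 0,"grip": 0.2},
  {"ax": 0,"ay": 0,"dz": -0.004,"dx": 0,"dy": 0,"az": 0,"grip": 0.34},
  {"ax": 0,"ay": 0,"dz": -0.004,"dx": 0,"dy": 0,"az": 0,"grip": 0.38},
  {"ax": 0,"ay": 0,"dz": -0.004,"dx": 0,"dy": 0,"az": 0,"grip": 0.5},
  {"ax": 0,"ay": 0,"dz": -0.004,"dx": 0,"dy": 0,"az": 0,"grip": 0.7},
])

```text
time: 10.65
tool_pos: [0.594, -0.2389, 0.1364]
ee_rot: [-0.0, 0.707, 0.707, -0.0]
force: [0.1, 0.0, -0.0]
gripper_width: 0.0536
gripper_force: 0.0
```

Request:
carry_out([
  {"ax": 0,"ay": 0,"dz": 0,"dx": 0,"dy": 0,"az": 0,"grip": 0.8},
  {"ax": 0,"ay": 0,"dz": 0,"dx": 0,"dy": 0,"az": 0,"grip": 0.8},
  {"ax": 0,"ay": 0,"dz": 0,"dx": 0,"dy": 0,"az": 0,"grip": 0.8},
  {"ax": 0,"ay": 0,"dz": 0,"dx": 0,"dy": 0,"az": 0,"grip": 0.8},
])

```text
time: 10.98
tool_pos: [0.5941, -0.239, 0.1366]
ee_rot: [0.0, 0.707, 0.707, 0.0]
force: [-0.5, -1.0, 0.2]
gripper_width: 0.0683
gripper_force: 0.0
```

Request:
carry_out([
  {"ax": 0,"ay": 0,"dz": -0.08,"dx": 0,"dy": 0,"az": 0,"grip": 0.8},
  {"ax": 0,"ay": 0,"dz": -0.2,"dx": 0,"dy": 0,"az": 0,"grip": 0.8},
  {"ax": 0,"ay": 0,"dz": -0.35,"dx": 0,"dy": 0,"az": 0,"grip": 0.8},
  {"ax": 0,"ay": 0,"dz": -0.45,"dx": 0,"dy": 0,"az": 0,"grip": 0.8},
  {"ax": 0,"ay": 0,"dz": -0.45,"dx": 0,"dy": 0,"az": 0,"grip": 0.8},
])

```text
time: 11.4
tool_pos: [0.5955, -0.2395, 0.2312]
ee_rot: [0.003, 0.707, 0.707, 0.001]
force: [0.1, 0.2, 0.4]
gripper_width: 0.0683
gripper_force: 0.0
```

```bash
python3 - <<'E'
from h import *
np.set_printoptions(precision=4,suppress=True)
s=robot.sense();print(s['tool_pos'],s['force'],s['gripper_width'])
save('side','s10');save('wrist','w10');mw,ms=robot.camera_model('wrist'),robot.camera_model('side')
S,W=cv2.imread('pics/s10.png'),cv2.imread('pics/w10.png')
B=((100,120,60),(125,255,255))
a=blob(S,*B,(300,98),30);b=blob(W,*B,(280,210),70)
print(a,b,tri(ray(ms,ms['view'],a[0]),ray(mw,mw['view'],b[0])))
for I in(cv2.imread('pics/side0.png'),S):print(blob(I,(0,150,80),(6,255,255),(238,329),18)[0],blob(I,(55,120,30),(80,255,255),(278,238),30)[2])
cv2.imwrite('pics/c10.png',np.hstack([cv2.resize(W,(400,300)),cv2.resize(S,(400,300))]))
E
```

```text
[ 0.5955 -0.2395  0.2312] [0.0775 0.1768 0.4291] 0.06833806252177756
((302.49841269841266, 94.4079365079365), 105.0, (297, 89, 12, 12)) ((277.895489057615, 226.3806758969778), 1119.5, (260, 205, 37, 41)) (array([ 0.5929, -0.2399,  0.1537]), [np.float64(0.0002630247589659072), np.float64(0.00026302475896598755)])
(237.991789819376, 327.4778325123153) (266, 229, 25, 27)
(237.989816700611, 328.9090291921249) (266, 222, 25, 34)
```

View pics/c10.png

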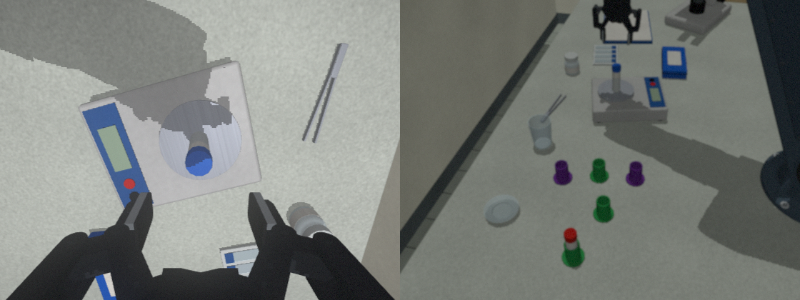

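The tube stands upright mid-pan, with its cap at (199,160) in the wrist view and its measured position about 2 mm from the pan centre. In the side view the green holder at (599,170) and the red-capped tube at (572,248) are where they were, and the gripper is clear.

```bash
python3 -c "
from cell import robot
print(robot.job_done())"
```

```text
the job is handed in; nothing more can be done
None
```

The job is handed in (no verdict was returned): the blue-capped tube stands upright and released about 2 mm from the pan's centre, with its green holder and the red-capped tube in place; on the first grasp the fingertips pressed on the cap top (about 32 N) because they sit about 25 mm shorter than `robot.tips_ahead` says, so I regripped lower.

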